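Release the safety tab and lift the latch of a specimen carrier

TASK

Unlatch the specimen carrier on the bench: slide the safety tab away from the latch lever until you feel it press against its stop, without forcing it, and only then swing the lever up until it stands upright. Let go of it, never wrench the lever against the tab, and leave the other things on the carrier and the bench where they are.

Things in the scene. Friction and masses are not known exactly. Their poses are not given: they have to be found in the camera images.
- case: the specimen carrier, a heavy blue box with a grey lid, fixed to the bench: 228 (x) x 308 (y) mm, lid top flat at 120 mm height. Origin: centre of its underside; z up, its own x points from its front (robot side) to its back. It may stand turned by up to 20 degrees. All x, y below are in mm in this frame
- tab: safety tab: upright steel thumb block 18 (x) x 12 (y) x 35 mm tall on a flat bar 14 mm wide, 8 thick, lying along the carrier's y. Origin: centre of the block's foot on the bar's top face, 151 mm above the bench, at x = -25, y = 10 to 13 at the start. Slides along +y, away from the lever, against 4 N of friction and stays where left. 40 mm of free room on its -y side, at least 25 mm on its +y side
- bar_guide (a point): centre of the steel block that guides the tab's bar, at x = -25, y = -16, 142 mm above the bench. The bar's nose lies over the lever and blocks it. How far nose and tail stand out from the thumb block was set by hand, unknown within 8 mm either way: the travel needed is 6 to 26 mm and must be felt. The lever comes free 1.5 mm before the tail meets the stop
- stop: the rubber stop of the tab, hidden in the steel housing (44 x 55 mm, top at 164 mm height) at x = -25, y = 70 to 128; it gives about 1 mm per 15 N. Origin: centre of its face, y = 102.5 when not pressed. A press of 6 to 15 N is right, above 25 N it is forced
- latch (a joint): angle of the main latch lever (rad): 0 = lying along the lid, locked; pi/2 = upright; its range ends at 1.55. It turns up about an axis along the carrier's y with about 0.2 N m of friction and stays where it is left. While the tab blocks it, it stops after about 0.04 rad
- latch_grip (a point): middle of the upright thumb fin at the lever's near end, the point to take: the fin is 12 (x) x 20 (y) x 36 mm tall, from 138 to 174 mm above the bench when the lever is down (this point at 158). From here the lever (20 mm wide, 8 mm thick) runs 92 mm back to its hinge, 24 mm lower than this point. It can be pinched from above across its 20 mm (y) with both sides free, then turns between the pads
- latch_hinge (a point): the lever's hinge axis, at x = 20, y = -50, 134 mm above the bench; fixed to the carrier
- latch_lug: the small flat strike plate, 20 x 20 x 3 mm, on top of the lever 45 mm from the hinge, on which the tab's nose bears. Origin: centre of its underside
- jar: small white jar, 36 mm across, 50 mm tall, standing on the back of the lid; origin at the centre of its underside; to be left alone
- slide_box: flat black box, 32 x 85 x 14 mm, lying on the back of the lid; origin at the centre of its underside; to be left alone
- bottle_a: amber reagent bottle with a blue cap, 66 mm across, 140 mm tall; origin at the centre of its underside; to be left alone
- bottle_b: clear reagent bottle with a blue cap, 66 mm across, 140 mm tall; origin at the centre of its underside; to be left alone
- tube_rack: white tube rack with tubes, 100 x 160 x 75 mm; origin at the centre of its underside; to be left alone
- tip_box: clear box with a blue lid, 89 x 124 x 61 mm; origin at the centre of its underside; to be left alone

How it is judged:
By the outcome, as a careful person would: the job done as asked, in the order asked, and still so for the second after the job is handed in, with the robot touching nothing.
It also fails if it takes over 48 s, if anything falls off the work surface, if the arm or the gripper's body presses on something with over 40 N, if the wrist force passes 120 N, or if a joint passes its speed limit or range.

ROBOT

A 6-joint arm with a two-finger parallel gripper is mounted at the origin on the work surface. World frame = base frame: x ahead of the robot, y to its left, z up, the work surface at z = 0. Lengths are in mm, angles in degrees, forces in N, time in s.
With the tool pointing down it reaches from about 350 to 850 mm from the base axis. Payload 8.1 kg.
Tool frame: the origin (TCP) lies between the finger pads; the fingertips stand 14 mm ahead of it and the grasp point (between the pads) lies 5 mm behind it; z points along the fingers, x is the direction in which the jaws open and shut, and the axes are right-handed (so a half turn about z gives the same grasp; the last joint's range is limited). The gripper opens to 85 mm and grips with 20 to 120 N. Pads are 22 mm wide; open, the fingers measure 114 mm over their backs; the gripper's body (76 mm by 85 mm) begins 54 mm behind the grasp point. The pads swing forward as they close: fully open they stand 13 mm farther back than shut.
Start: joints at [63.805, 7.471, 85.268, -0, 87.261, -4.893], TCP at [217.955, 559.018, 245.292] pointing down, gripper open.
Joint ranges: [-169.43, 169.43], [-51.17, 129.36], [1.28, 143.12], [-76.62, 256.62], [0, 156.53], [-152.29, 152.29]. Speed limits (degrees/s): [136.94, 136.94, 159.86, 180, 180, 180].

INTERFACE

Orientations are given as [roll, pitch, yaw] about the fixed x, y, z axes, in that order (R = Rz(yaw) Ry(pitch) Rx(roll)).
In Python, from bench import r, vision, job gives the robot as it stands.
- The arm moves only by the tool send_rows, never from a script. Its arguments are lists of equal length, an entry for each row: "dp": the shift along the world's x, y, z in mm, a list of three; "rot": the turn, a rotation vector about the world's x, y, z in rad, a list of three. In form: {"dp": [[tx, ty, tz], ...], "rot": [[wx, wy, wz], ...]}. A call has 1 to 5 rows; each row is the pose to reach, as a shift and turn from the pose commanded when the call began; what a row does not reach only later rows make up. A row lasts 1/8 s, in which the tool goes at most 62.5 mm and 10.7 degrees, less where a joint would pass 70% of its speed; a pose out of reach is approached as far as the arm can. A call with a gripper value outside its range is refused whole. "jaw" is the finger opening in mm, from 0 to 85.4, set as the call begins (left out, the last holds). The fingers move at their own pace and stop on an object; "force" is the grip in N (left out, the last holds). Time passes only in rows, so rows that repeat a pose let the fingers close. It gives the time, the measured TCP pose, the force and the opening at its end, in the units of the state.
- r.sense(): the state, without advancing time (a new reading comes with each control period).
- vision.snapshot(name): name is "scene" or "top" or "wrist"; returns a dict with "pixels" (384x512x3 uint8, red, green, blue), "depth" (384x512 float32, mm along the optical axis (not along the pixel's ray), 0 where there is no reading), "intrinsics" (3x3 intrinsics, pixels), "world_from_camera" (4x4, takes a point from camera to world coordinates); the wrist camera has in their place "T_tool_cam" (4x4, takes a point from camera to tool coordinates, whose origin is the TCP and whose axes are the tool frame's). Camera axes: x right, y down, z forward; pixel columns grow to the right and rows downward; lengths in mm; the calibration is good to about 2 mm. A picture is of the moment at which its call begins: read the wrist's pose just before it.
- job.hand_in(): hands the job in, once; it reports no verdict.
The state is a dict: "time": time; "joint_pos": joint angles; "qd": joint speeds; "joint_efforts": joint torques, N m; "tool_pos": TCP position; "tcp_rot": TCP orientation; "ft_force": force on the tool from outside, world axes, zero at the start; "wrist_torque": the same for the moment, N m; "finger_gap": finger opening in mm.
Only numpy, scipy, OpenCV 4.12 (cv2) and the standard library are available. Lean on these libraries where they do the work, as an engineer would, in place of code of your own. Each camera call takes 0.05 s, during which the arm holds its last target.

## Working session

There is one attempt and no reset: what is moved stays moved. The work goes in short steps, Python scripts to look and compute and a tool call to move; the robot and the scene stay as the last step left them, time stands still between calls to the robot, and variables do not carry over. Pictures are saved under pics/ and viewed, and the job is handed in when it is done.

Besides the shell and the picture viewer there is one more tool, called after "Call:" by a JSON object that holds its "name" and its "arguments". send_rows: Moves the arm, as the interface text tells. Its arguments: {"type":"object","properties":{"dp":{"type":"array"},"rot":{"type":"array"},"jaw":{"type":"number"},"force":{"type":"number"}},"required":["dp","rot"]}

```bash
ls; mkdir -p pics; python3 - <<'E'
from bench import r,vision
import cv2,numpy as np
print(r.sense())
for n in ("scene","top"):
    s=vision.snapshot(n); np.savez(f"{n}0.npz",**s)
    cv2.imwrite(f"pics/{n}0.png",cv2.resize(s["pixels"][:,:,::-1],(800,600),interpolation=cv2.INTER_CUBIC))
    print(n,s["intrinsics"],s["world_from_camera"])
E
```

```text
pics
{'time': 0.0, 'joint_pos': array([ 6.38036578e+01,  7.51577526e+00,  8.53288336e+01,  2.04361263e-03,
        8.72600683e+01, -4.89369929e+00]), 'qd': array([-0.01084211,  0.00597146,  0.05295123,  0.02851972, -0.09452247,
        0.02333414]), 'joint_efforts': array([-3.30623980e-04, -5.69397497e+01, -5.00554168e+01, -2.40502668e-04,
        1.45631892e-02, -5.41527015e-05]), 'tool_pos': array([217.72411814, 558.5552623 , 244.24170749]), 'tcp_rot': array([-1.79989037e+02,  1.04121412e-01,  6.86972675e+01]), 'ft_force': array([-0.70937523,  0.248546  ,  0.43153754]), 'wrist_torque': array([-0.00137721, -0.0165625 ,  0.03539948]), 'finger_gap': 85.0009288698882}
scene [[439.32564517   0.         252.29105736]
 [  0.         439.32564517 186.23135788]
 [  0.           0.           1.        ]] [[-6.33767637e-01  4.88588707e-01 -5.99682964e-01  1.26186626e+03]
 [ 7.73471257e-01  3.91277281e-01 -4.98642461e-01  5.76426990e+02]
 [-8.98875550e-03 -7.79860990e-01 -6.25888199e-01  8.60806573e+02]
 [ 0.00000000e+00  0.00000000e+00  0.00000000e+00  1.00000000e+00]]
top [[401.34113938   0.         257.48272972]
 [  0.         401.34113938 188.6773787 ]
 [  0.           0.           1.        ]] [[-1.46166093e-02 -9.82010771e-01  1.88258332e-01  3.54183622e+02]
 [-9.99892285e-01  1.41044249e-02 -4.06004747e-03  4.53720882e+00]
 [ 1.33173484e-03 -1.88297398e-01 -9.82111153e-01  1.21359111e+03]
 [ 0.00000000e+00  0.00000000e+00  0.00000000e+00  1.00000000e+00]]
```

View pics/scene0.png

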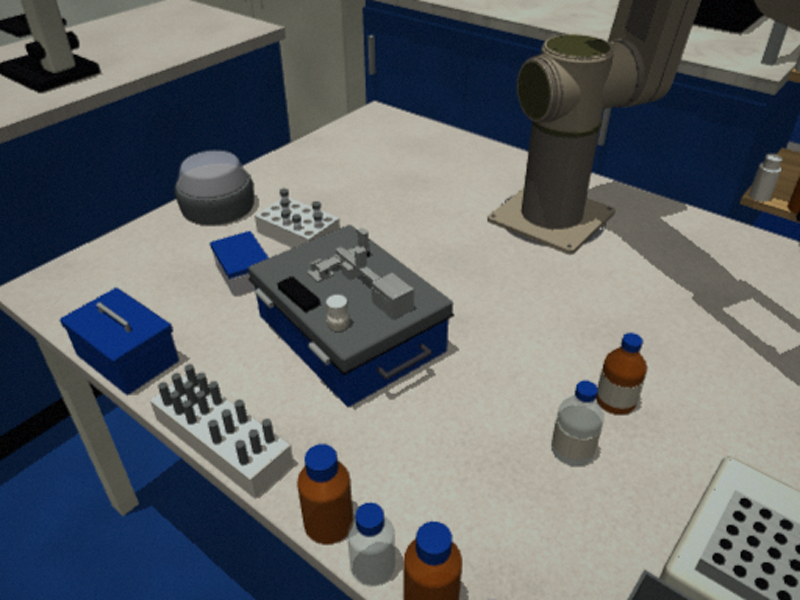

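View pics/top0.png

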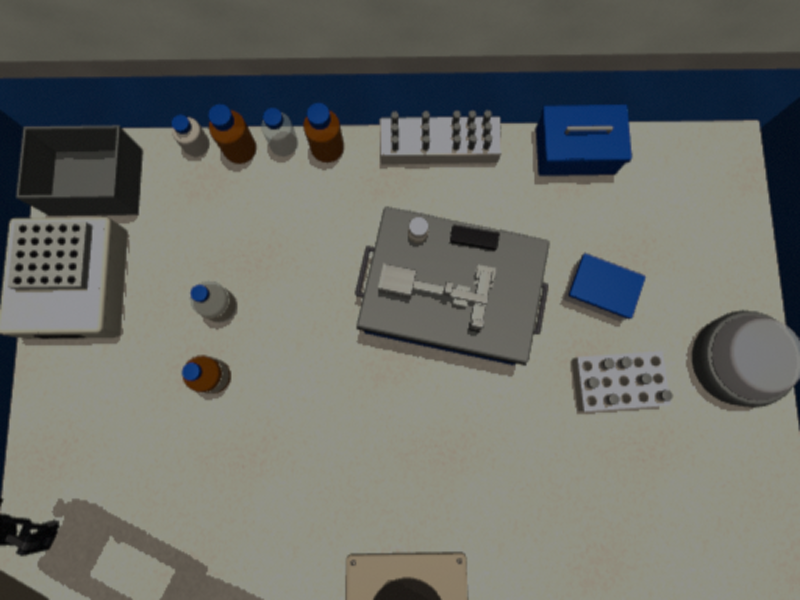

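The scene view shows the carrier mid-bench. In the top view (800x600) the lid's corners are near (385,208), (548,240), (527,362) and (360,330). The stop housing is near (397,280), the tab near (460,295) and the lever fin near (477,320). Next I fit the lid from the depth.

```bash
cat > h.py <<'E'
import numpy as np,cv2
def cloud(s,T=None):
    K=s["intrinsics"];d=s["depth"].astype(float)
    v,u=np.mgrid[:d.shape[0],:d.shape[1]]
    P=np.stack([(u-K[0,2])/K[0,0]*d,(v-K[1,2])/K[1,1]*d,d,np.ones_like(d)],-1)
    return (P@(s["world_from_camera"] if T is None else T).T)[...,:3]
E
python3 - <<'E'
from h import *
for n in("top","scene"):
    s=np.load(n+"0.npz");P=cloud(s)
    m=(abs(P[...,2]-120)<10)&(P[...,0]>350)&(P[...,0]<850)&(abs(P[...,1]+100)<350)&(s["depth"]>0)
    k,l,st,c=cv2.connectedComponentsWithStats(m.astype(np.uint8))
    i=1+np.argmax(st[1:,4]);q=P[l==i]
    print(n,np.median(q[:,2]),cv2.minAreaRect(q[:,:2].astype(np.float32)))
    c=np.array(cv2.minAreaRect(q[:,:2].astype(np.float32))[0])
    rect=cv2.minAreaRect(q[:,:2].astype(np.float32))
    print(cv2.boxPoints(rect))
    # heights map of things on lid
    a=P[(P[...,2]>128)&(abs(P[...,0]-c[0])<150)&(abs(P[...,1]-c[1])<170)&(s["depth"]>0)]
    np.save(n+"_on.npy",a)
s=np.load("top0.npz")
cv2.imwrite("pics/topcrop.png",cv2.resize(s["pixels"][125:240,220:360,::-1],(0,0),fx=5.5,fy=5,interpolation=cv2.INTER_CUBIC))
s=np.load("scene0.npz")
cv2.imwrite("pics/scenecrop.png",cv2.resize(s["pixels"][135:245,155:295,::-1],(0,0),fx=5.5,fy=5.5,interpolation=cv2.INTER_CUBIC)[:600])
E
```

```text
top 120.57558558684877 ((586.42236328125, -92.17193603515625), (308.4982604980469, 229.3261260986328), 76.96650695800781)
[[ 439.92685 -216.58847]
 [ 663.34515 -268.30624]
 [ 732.91785   32.2446 ]
 [ 509.49957   83.96237]]
scene 120.50803079128355 ((588.1942138671875, -91.29673767089844), (311.05059814453125, 229.70225524902344), 77.128173828125)
[[ 441.5827   -217.32834 ]
 [ 665.51276  -268.4993  ]
 [ 734.8057     34.734863]
 [ 510.87567    85.90582 ]]
```

View pics/topcrop.png

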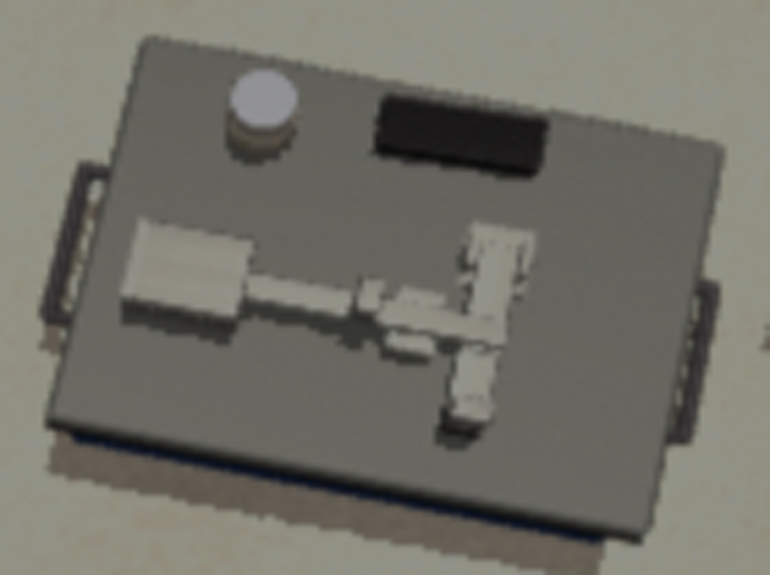

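View pics/scenecrop.png

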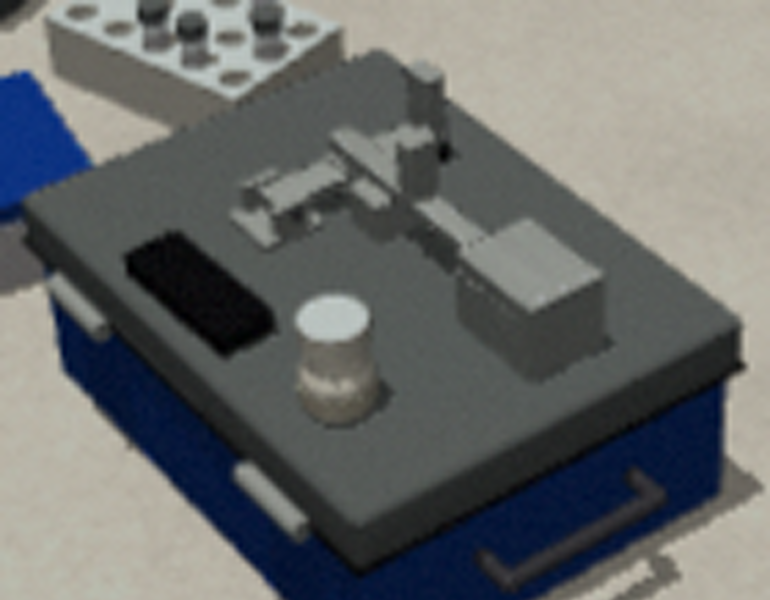

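Call:
{"name": "send_rows", "arguments": {"dp": [[24,-43,6],[48,-86,12],[72,-129,18],[96,-172,24],[120,-215,30]], "rot": [[0,0,-0.095],[0,0,-0.19],[0,0,-0.285],[0,0,-0.38],[0,0,-0.475]], "jaw": 0}}

```text
time: 0.72
tool_pos: [338.3, 342.5, 275.1]
tcp_rot: [180.0, 0.0, 41.3]
ft_force: [1.8, 0.3, -1.0]
finger_gap: -0.3
```

Call:
{"name": "send_rows", "arguments": {"dp": [[24,-43,6],[48,-86,12],[72,-129,18],[96,-172,24],[120,-215,30]], "rot": [[0,0,-0.095],[0,0,-0.19],[0,0,-0.285],[0,0,-0.38],[0,0,-0.475]]}}

```text
time: 1.35
tool_pos: [458.3, 127.5, 305.2]
tcp_rot: [-180.0, 0.0, 14.1]
ft_force: [1.1, -0.2, 0.6]
finger_gap: 0.2
```

Call:
{"name": "send_rows", "arguments": {"dp": [[24,-43,6],[48,-86,12],[72,-129,18],[72,-172,24],[72,-172,30]], "rot": [[0,0,-0.095],[0,0,-0.19],[0,0,-0.285],[0,0,-0.38],[0,0,-0.475]]}}

```text
time: 1.98
tool_pos: [529.8, -45.9, 334.5]
tcp_rot: [179.9, 0.1, -13.3]
ft_force: [0.6, 0.5, 0.9]
finger_gap: -0.1
```

```bash
python3 - <<'E'
from bench import r,vision
import cv2,numpy as np
from h import *
from scipy.spatial.transform import Rotation as R
q=r.sense();print(q["time"],q["tool_pos"],q["tcp_rot"],q["ft_force"],q["finger_gap"])
s=vision.snapshot("wrist");T=np.eye(4);T[:3,:3]=R.from_euler("xyz",q["tcp_rot"],degrees=True).as_matrix();T[:3,3]=q["tool_pos"]
s["world_from_camera"]=T@s["T_tool_cam"];np.savez("w1.npz",**s)
print(s["T_tool_cam"])
cv2.imwrite("pics/w1.png",cv2.resize(s["pixels"][:,:,::-1],(800,600),interpolation=cv2.INTER_CUBIC))
E
```

```text
1.975 [529.75362332 -45.93178214 334.54131664] [ 1.79948625e+02  9.05105836e-02 -1.33496055e+01] [0.62117824 0.45496075 0.85472851] -0.05581813625926934
[[ 9.99999970e-01 -1.77114752e-05  2.43669409e-04 -9.28339914e-01]
 [-5.52935436e-05  9.55081925e-01  2.96341885e-01 -7.62040218e+01]
 [-2.37972900e-04 -2.96341889e-01  9.55081896e-01 -1.29072851e+02]
 [ 0.00000000e+00  0.00000000e+00  0.00000000e+00  1.00000000e+00]]
```

View pics/w1.png

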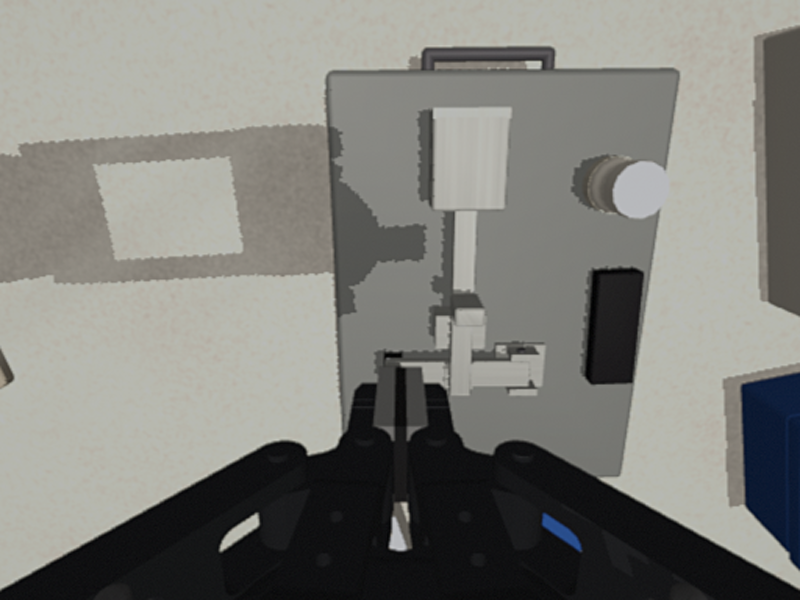

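The wrist view shows the housing at (470,155), the bar at (465,250), the thumb block at (468,310), the nose across the lever near (460,380), the strike plate and hinge near (520,365), and the fin hidden by the fingers near (400,365). Next I measure these from the depth.

```bash
python3 - <<'E'
from h import *
th=np.radians(-13.0);c=np.array([587.3,-91.8]);Rm=np.array([[np.cos(th),-np.sin(th)],[np.sin(th),np.cos(th)]])
def show(P,lo,hi,box,name):
    L=(P[...,:2].reshape(-1,2)-c)@Rm;z=P[...,2].ravel()
    m=(z>lo)&(z<hi)&(L[:,0]>box[0])&(L[:,0]<box[1])&(L[:,1]>box[2])&(L[:,1]<box[3])
    q=L[m];print(name,m.sum(),"x",np.percentile(q[:,0],[2,50,98]).round(1),"y",np.percentile(q[:,1],[2,50,98]).round(1),"z",np.percentile(z[m],[5,50,95]).round(1)) if m.sum() else print(name,0)
for n in("w1","top0","scene0"):
    s=np.load(n+".npz");P=cloud(s);print(n)
    L=(P[...,:2]-c)@Rm
    m=(abs(P[...,2]-120)<5)&(abs(L[...,0])<130)&(abs(L[...,1])<170)
    rc=cv2.minAreaRect(P[m][:,:2].astype(np.float32));print(rc,np.median(P[m][:,2]))
    show(P,179,192,(-50,5,-20,45),"tabtop")
    show(P,155,178,(-60,10,-10,40),"tabside")
    show(P,158,170,(-60,10,60,140),"housing")
    show(P,146,156,(-45,-5,25,68),"bar")
    show(P,146,156,(-45,-5,-70,5),"nose")
    show(P,166,182,(-95,-55,-75,-25),"fin")
    show(P,132,156,(-60,40,-75,-30),"lever")
E
```

```text
w1
((585.1903076171875, -90.51844787597656), (305.7153015136719, 227.20050048828125), 77.01070404052734) 120.29027038844822
tabtop 274 x [-35.8 -27.5 -18.6] y [ 4.5 11.  15.9] z [181.2 185.9 187.1]
tabside 141 x [-36.  -29.1 -19.1] y [ 6.8 15.5 16.1] z [158.1 167.9 177.4]
housing 3207 x [-48.3 -27.3  -6. ] y [ 71.   99.8 126.1] z [163.  164.3 165.6]
bar 622 x [-33.9 -27.2 -20.3] y [25.6 46.9 67.4] z [149.7 151.3 152.4]
nose 608 x [-34.  -27.5 -20.3] y [-59.1 -33.   -8.2] z [149.5 151.1 152.3]
fin 0
lever 1563 x [-53.4 -10.6  27.3] y [-64.2 -47.1 -32.4] z [134.9 138.7 151.6]
top0
((586.044677734375, -92.12533569335938), (307.85772705078125, 228.50392150878906), 76.94058227539062) 120.532974349396
tabtop 34 x [-35.1 -26.9 -17.8] y [ 4.   9.7 15.3] z [180.5 185.9 188.3]
tabside 8 x [-35.1 -34.6 -26.4] y [ 5.3 12.5 17.5] z [157.  165.  170.6]
housing 354 x [-47.6 -26.8  -5.4] y [ 70.6  98.3 126. ] z [161.  164.4 167.8]
bar 82 x [-33.1 -26.8 -19.2] y [26.6 46.1 66.6] z [148.3 151.6 154.4]
nose 127 x [-33.1 -26.4 -19.2] y [-59.6 -27.1   1.7] z [148.  151.5 154.4]
fin 39 x [-79.1 -73.8 -67.7] y [-60.  -51.1 -41.5] z [169.3 175.  177.6]
lever 282 x [-57.8 -14.7  26.7] y [-64.6 -49.7 -32.9] z [135.3 140.1 152.9]
scene0
((588.0913696289062, -91.74687194824219), (310.1271057128906, 229.70225524902344), 77.128173828125) 120.52288628021216
tabtop 32 x [-32.4 -21.8 -15.7] y [ 3.7 11.6 17. ] z [180.3 185.8 188.5]
tabside 52 x [-31.9 -21.6 -15.3] y [ 5.4 14.  16.6] z [156.6 167.6 177.4]
housing 288 x [-45.5 -22.   -2.3] y [ 71.4 101.9 127.8] z [159.7 164.4 166.5]
bar 47 x [-31.  -23.1 -16.7] y [25.5 40.4 54.6] z [148.2 151.6 153.8]
nose 78 x [-31.2 -21.6 -17.5] y [-58.9 -32.4  -1.4] z [146.3 151.  153.9]
fin 32 x [-76.9 -71.  -64.7] y [-60.1 -48.5 -40.8] z [167.5 173.1 176.3]
lever 204 x [-50.7  -4.3  31.6] y [-65.  -47.8 -32.3] z [133.3 139.4 152.5]
```

Call:
{"name": "send_rows", "arguments": {"dp": [[15,-26,0],[29,-53,-20],[29,-53,-70],[29,-53,-115],[29,-53,-115]], "rot": [[0,0,0.006],[0,0,0.006],[0,0,0.006],[0,0,0.006],[0,0,0.006]]}}

```text
time: 2.65
tool_pos: [556.0, -94.9, 215.4]
tcp_rot: [-180.0, 0.5, -12.5]
ft_force: [-0.3, 0.4, -0.0]
finger_gap: -0.5
```

```bash
cat > snap.py <<'E'
import sys
from bench import r,vision
from h import *
from scipy.spatial.transform import Rotation as R
n=sys.argv[1]
q=r.sense();print(q["time"],q["tool_pos"],q["tcp_rot"],q["ft_force"],q["finger_gap"])
s=vision.snapshot("wrist");T=np.eye(4);T[:3,:3]=R.from_euler("xyz",q["tcp_rot"],degrees=True).as_matrix();T[:3,3]=q["tool_pos"]
s["world_from_camera"]=T@s["T_tool_cam"];np.savez(n+".npz",**s)
cv2.imwrite(f"pics/{n}.png",cv2.resize(s["pixels"][:,:,::-1],(800,600),interpolation=cv2.INTER_CUBIC))
E
python3 snap.py w2
```

```text
2.65 [555.96313438 -94.87348599 215.36351211] [-179.9736692     0.5351609   -12.51427548] [-0.27797288  0.36174902 -0.0224181 ] -0.4797621909160427
```

View pics/w2.png

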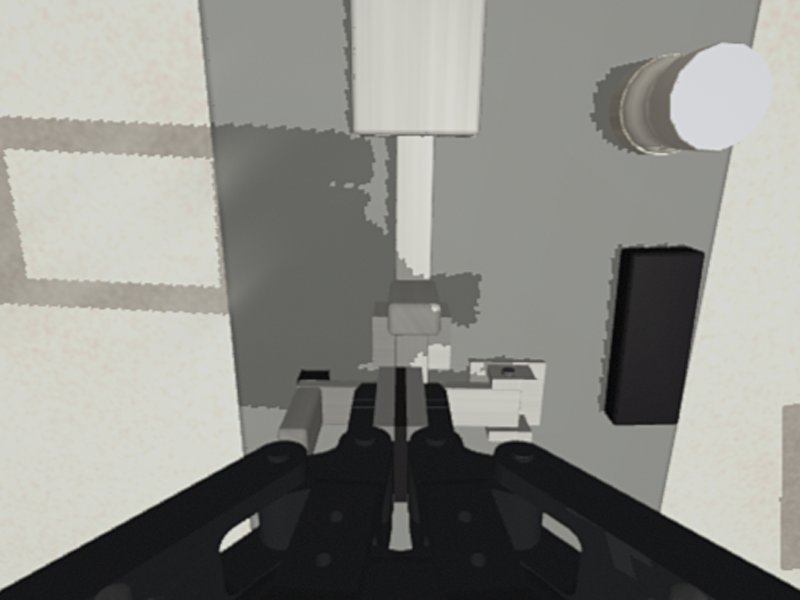

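The block top sits at (414,318), just ahead of the fingertips at (400,370). The fingers are about 4 mm toward the carrier's front and still settling. Next I descend behind the block.

Call:
{"name": "send_rows", "arguments": {"dp": [[2,0,-15],[2,0,-30],[2,0,-40],[2,0,-43],[2,0,-43]], "rot": [[0,0,0],[0,0,0],[0,0,0],[0,0,0],[0,0,0]]}}

```text
time: 3.32
tool_pos: [560.9, -96.0, 177.2]
tcp_rot: [180.0, 0.0, -12.6]
ft_force: [0.6, -0.3, -0.4]
finger_gap: -0.1
```

```bash
python3 snap.py w3; python3 - <<'E'
from h import *
th=np.radians(-13.0);c=np.array([587.3,-91.8]);Rm=np.array([[np.cos(th),-np.sin(th)],[np.sin(th),np.cos(th)]])
P=cloud(np.load("w3.npz"));L=(P[...,:2]-c)@Rm;z=P[...,2]
m=(z>180)&(z<190)&(abs(L[...,0]+26)<16)&(L[...,1]>2)&(L[...,1]<25)
print(m.sum(),np.percentile(L[m],[2,50,98],axis=0))
E
```

```text
3.325 [560.91258095 -95.99255868 177.23903746] [ 1.79998892e+02  1.07701178e-02 -1.26038426e+01] [ 0.60416848 -0.29317439 -0.41518775] -0.12826869038171268
1297 [[-34.97688406   4.16725139]
 [-26.59088947  11.11015353]
 [-18.19888596  15.61732392]]
```

View pics/w3.png

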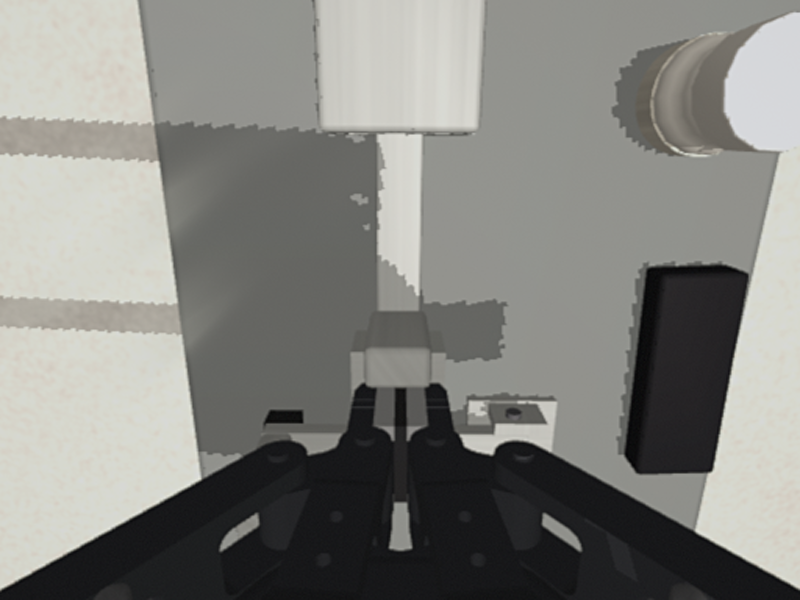

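Call:
{"name": "send_rows", "arguments": {"dp": [[0.3,1.5,0],[0.7,3,0],[1,4.5,0],[1.4,6,0],[1.4,6,0]], "rot": [[0,0,0],[0,0,0],[0,0,0],[0,0,0],[0,0,0]]}}

```text
time: 4.0
tool_pos: [562.7, -90.0, 177.7]
tcp_rot: [180.0, -0.0, -12.6]
ft_force: [0.2, -3.5, 2.7]
finger_gap: 0.1
```

Call:
{"name": "send_rows", "arguments": {"dp": [[0.1,0.5,0],[0.2,1,0],[0.3,1.5,0],[0.45,2,0]], "rot": [[0,0,0],[0,0,0],[0,0,0],[0,0,0]]}}

```text
time: 4.5
tool_pos: [562.9, -88.0, 177.3]
tcp_rot: [180.0, -0.0, -12.6]
ft_force: [0.3, -3.6, 2.7]
finger_gap: -0.1
```

Call:
{"name": "send_rows", "arguments": {"dp": [[0.1,0.5,0],[0.2,1,0],[0.3,1.5,0],[0.45,2,0]], "rot": [[0,0,0],[0,0,0],[0,0,0],[0,0,0]]}}

```text
time: 5.0
tool_pos: [563.3, -86.0, 177.3]
tcp_rot: [-180.0, -0.0, -12.6]
ft_force: [1.1, -5.0, 2.0]
finger_gap: 0.4
```

Call:
{"name": "send_rows", "arguments": {"dp": [[0.1,0.3,0],[0.15,0.6,0],[0.2,1,0]], "rot": [[0,0,0],[0,0,0],[0,0,0]]}}

```text
time: 5.38
tool_pos: [563.5, -85.0, 177.3]
tcp_rot: [180.0, -0.0, -12.6]
ft_force: [3.1, -4.5, 1.5]
finger_gap: 0.1
```

Call:
{"name": "send_rows", "arguments": {"dp": [[0.1,0.3,0],[0.15,0.6,0],[0.23,1,0]], "rot": [[0,0,0],[0,0,0],[0,0,0]]}}

```text
time: 5.75
tool_pos: [563.7, -84.0, 177.3]
tcp_rot: [-180.0, -0.0, -12.6]
ft_force: [2.2, -3.8, 1.9]
finger_gap: -0.0
```

```bash
python3 snap.py w4
```

```text
5.75 [563.70103772 -83.96546051 177.25079038] [-1.79999567e+02 -5.61206796e-04 -1.26080416e+01] [ 2.22439105 -3.81281739  1.92455864] -0.04257283066282198
```

View pics/w4.png

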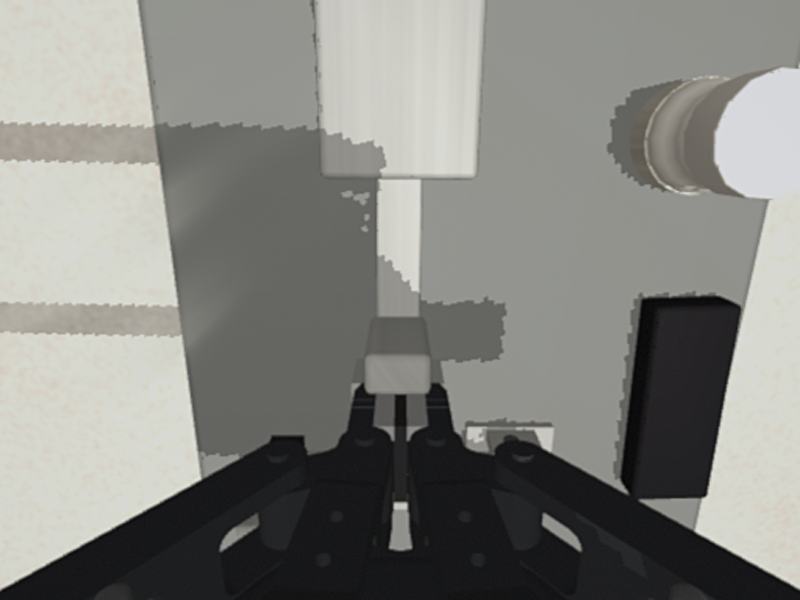

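The block is pushed along and now sits against the fingertips at (398,355). The force is steady at sliding friction, so I continue in 1 mm steps.

Call:
{"name": "send_rows", "arguments": {"dp": [[0.1,0.5,0],[0.22,1,0]], "rot": [[0,0,0],[0,0,0]]}}

```text
time: 6.05
tool_pos: [563.9, -83.0, 177.3]
tcp_rot: [180.0, -0.0, -12.6]
ft_force: [1.8, -3.6, 1.9]
finger_gap: 0.2
```

Call:
{"name": "send_rows", "arguments": {"dp": [[0.1,0.5,0],[0.22,1,0]], "rot": [[0,0,0],[0,0,0]]}}

```text
time: 6.3
tool_pos: [564.1, -82.0, 177.3]
tcp_rot: [180.0, 0.0, -12.6]
ft_force: [1.6, -4.9, 2.0]
finger_gap: 0.1
```

Call:
{"name": "send_rows", "arguments": {"dp": [[0.1,0.5,0],[0.22,1,0]], "rot": [[0,0,0],[0,0,0]]}}

```text
time: 6.55
tool_pos: [564.4, -80.9, 177.3]
tcp_rot: [-180.0, -0.0, -12.6]
ft_force: [3.3, -4.9, 0.9]
finger_gap: -0.3
```

Call:
{"name": "send_rows", "arguments": {"dp": [[0.1,0.4,0],[0.2,0.8,0]], "rot": [[0,0,0],[0,0,0]]}}

```text
time: 6.8
tool_pos: [564.5, -80.1, 177.3]
tcp_rot: [180.0, 0.0, -12.6]
ft_force: [1.9, -3.5, 1.4]
finger_gap: -0.1
```

One call at a time from here; the stop could come at any step.

Call:
{"name": "send_rows", "arguments": {"dp": [[0.1,0.4,0],[0.2,0.8,0]], "rot": [[0,0,0],[0,0,0]]}}

```text
time: 7.05
tool_pos: [564.7, -79.3, 177.3]
tcp_rot: [-180.0, 0.0, -12.6]
ft_force: [1.5, -4.1, 0.7]
finger_gap: 0.0
```

Call:
{"name": "send_rows", "arguments": {"dp": [[0.1,0.4,0],[0.2,0.8,0]], "rot": [[0,0,0],[0,0,0]]}}

```text
time: 7.3
tool_pos: [564.9, -78.6, 177.3]
tcp_rot: [180.0, 0.0, -12.6]
ft_force: [1.4, -4.3, 1.9]
finger_gap: 0.1
```

Call:
{"name": "send_rows", "arguments": {"dp": [[0.1,0.4,0],[0.2,0.8,0]], "rot": [[0,0,0],[0,0,0]]}}

```text
time: 7.55
tool_pos: [565.1, -77.7, 177.3]
tcp_rot: [-180.0, 0.0, -12.6]
ft_force: [1.2, -5.2, 1.4]
finger_gap: 0.3
```

Call:
{"name": "send_rows", "arguments": {"dp": [[0.1,0.4,0],[0.2,0.8,0]], "rot": [[0,0,0],[0,0,0]]}}

```text
time: 7.8
tool_pos: [565.3, -77.0, 177.3]
tcp_rot: [180.0, 0.0, -12.6]
ft_force: [0.6, -5.2, 2.2]
finger_gap: -0.0
```

Call:
{"name": "send_rows", "arguments": {"dp": [[0.1,0.4,0],[0.2,0.8,0]], "rot": [[0,0,0],[0,0,0]]}}

```text
time: 8.05
tool_pos: [565.5, -76.1, 177.3]
tcp_rot: [-180.0, 0.0, -12.6]
ft_force: [1.1, -3.5, 1.0]
finger_gap: 0.1
```

Call:
{"name": "send_rows", "arguments": {"dp": [[0.1,0.4,0],[0.2,0.8,0]], "rot": [[0,0,0],[0,0,0]]}}

```text
time: 8.3
tool_pos: [565.7, -75.3, 177.3]
tcp_rot: [-180.0, 0.0, -12.6]
ft_force: [1.0, -4.2, 1.7]
finger_gap: 0.0
```

Call:
{"name": "send_rows", "arguments": {"dp": [[0.1,0.4,0],[0.2,0.8,0]], "rot": [[0,0,0],[0,0,0]]}}

```text
time: 8.55
tool_pos: [565.9, -74.5, 177.3]
tcp_rot: [180.0, 0.0, -12.6]
ft_force: [2.0, -4.5, 2.6]
finger_gap: 0.0
```

Call:
{"name": "send_rows", "arguments": {"dp": [[0.1,0.4,0],[0.2,0.8,0]], "rot": [[0,0,0],[0,0,0]]}}

```text
time: 8.8
tool_pos: [566.1, -73.7, 177.2]
tcp_rot: [180.0, 0.0, -12.6]
ft_force: [0.4, -4.7, 1.6]
finger_gap: -0.1
```

Call:
{"name": "send_rows", "arguments": {"dp": [[0.1,0.4,0],[0.2,0.8,0]], "rot": [[0,0,0],[0,0,0]]}}

```text
time: 9.05
tool_pos: [566.3, -72.9, 177.3]
tcp_rot: [-180.0, 0.0, -12.6]
ft_force: [-0.0, -4.7, 2.2]
finger_gap: 0.4
```

Call:
{"name": "send_rows", "arguments": {"dp": [[0.1,0.4,0],[0.2,0.8,0]], "rot": [[0,0,0],[0,0,0]]}}

```text
time: 9.3
tool_pos: [566.4, -72.4, 177.3]
tcp_rot: [180.0, 0.0, -12.6]
ft_force: [-0.7, -6.1, 2.1]
finger_gap: 0.4
```

The force is rising and the tool is lagging slightly, so the stop may be starting. I take smaller steps.

Call:
{"name": "send_rows", "arguments": {"dp": [[0.04,0.2,0],[0.08,0.35,0]], "rot": [[0,0,0],[0,0,0]]}}

```text
time: 9.55
tool_pos: [566.4, -72.3, 177.3]
tcp_rot: [179.9, 0.0, -12.6]
ft_force: [-0.9, -7.7, 2.8]
finger_gap: 0.1
```

Call:
{"name": "send_rows", "arguments": {"dp": [[0.08,0.35,0],[0.08,0.35,0]], "rot": [[0,0,0],[0,0,0]]}}

```text
time: 9.8
tool_pos: [566.5, -72.2, 177.3]
tcp_rot: [179.9, 0.0, -12.6]
ft_force: [-1.0, -6.5, 3.2]
finger_gap: -0.1
```

Call:
{"name": "send_rows", "arguments": {"dp": [[0.08,0.35,0],[0.1,0.5,0]], "rot": [[0,0,0],[0,0,0]]}}

```text
time: 10.05
tool_pos: [566.5, -72.1, 177.3]
tcp_rot: [179.9, 0.0, -12.6]
ft_force: [-1.4, -10.1, 2.7]
finger_gap: -0.0
```

Call:
{"name": "send_rows", "arguments": {"dp": [[0.08,0.35,0],[0.1,0.5,0],[0.1,0.5,0]], "rot": [[0,0,0],[0,0,0],[0,0,0]]}}

```text
time: 10.42
tool_pos: [566.5, -71.9, 177.3]
tcp_rot: [179.9, 0.0, -12.7]
ft_force: [-1.5, -10.1, 3.5]
finger_gap: 0.1
```

Call:
{"name": "send_rows", "arguments": {"dp": [[0.1,0.4,0],[0.2,0.8,0],[0.2,0.8,0]], "rot": [[0,0,0],[0,0,0],[0,0,0]]}}

```text
time: 10.8
tool_pos: [566.6, -71.7, 177.3]
tcp_rot: [179.8, 0.0, -12.7]
ft_force: [-2.6, -13.2, 2.5]
finger_gap: 0.2
```

Wrist force is about 13 N: 4 N of friction plus about 9 N pressing the stop. I back off and lift.

Call:
{"name": "send_rows", "arguments": {"dp": [[-1.2,-5,0],[-2.6,-11,0],[-2.6,-11,20],[-2.6,-11,50],[-2.6,-11,90]], "rot": [[0,0,0],[0,0,0],[0,0,0],[0,0,0],[0,0,0]]}}

```text
time: 11.42
tool_pos: [564.1, -80.1, 268.7]
tcp_rot: [-180.0, 0.1, -12.6]
ft_force: [-0.6, -0.4, 1.1]
finger_gap: 0.0
```

Call:
{"name": "send_rows", "arguments": {"dp": [[-12,-9,20],[-24,-18,20],[-36,-27,20],[-48,-36,20],[-60,-45,20]], "rot": [[0,0,0.18],[0,0,0.36],[0,0,0.54],[0,0,0.72],[0,0,0.9]], "jaw": 50}}

```text
time: 12.05
tool_pos: [504.4, -125.6, 289.0]
tcp_rot: [179.9, -0.1, 39.3]
ft_force: [-0.0, -0.3, -0.6]
finger_gap: 50.3
```

Call:
{"name": "send_rows", "arguments": {"dp": [[0,0,0],[0,0,0],[0,0,0],[0,0,0],[0,0,0]], "rot": [[0,0,0.18],[0,0,0.36],[0,0,0.54],[0,0,0.664],[0,0,0.664]]}}

```text
time: 12.68
tool_pos: [504.8, -125.4, 288.7]
tcp_rot: [179.9, -0.0, 77.0]
ft_force: [0.1, 0.5, 0.2]
finger_gap: 50.1
```

```bash
python3 snap.py w5
```

```text
12.675 [ 504.82326289 -125.39580401  288.71924588] [ 1.79913789e+02 -1.45935637e-02  7.69787058e+01] [0.10160299 0.47040932 0.16539008] 50.058918337834406
```

View pics/w5.png

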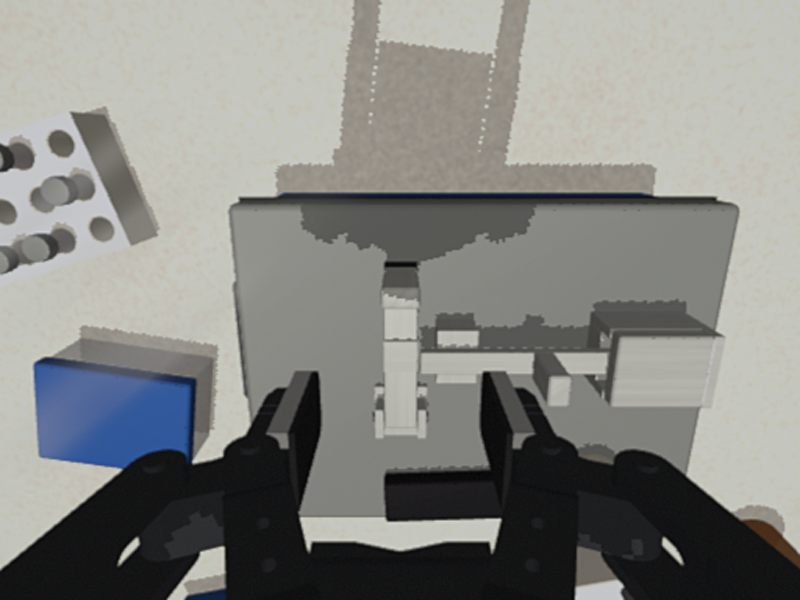

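The bar's nose now ends at (420,362), just clear of the lever's edge at (418,362). The fin is at (400,290), centred between the open fingers. Next I measure the fin and the gap.

```bash
python3 - <<'E'
from h import *
th=np.radians(-13.0);c=np.array([585.7,-91.8]);Rm=np.array([[np.cos(th),-np.sin(th)],[np.sin(th),np.cos(th)]])
s=np.load("w5.npz");P=cloud(s);L=(P[...,:2]-c)@Rm;z=P[...,2]
def f(n,lo,hi,b):
    m=(z>lo)&(z<hi)&(L[...,0]>b[0])&(L[...,0]<b[1])&(L[...,1]>b[2])&(L[...,1]<b[3]);q=L[m]
    print(n,m.sum(),np.percentile(q,[2,50,98],axis=0).round(1).tolist(),np.percentile(z[m],[5,50,95]).round(1), P[m].mean(0).round(1))
f("fin",168,182,(-95,-55,-75,-25));f("lever",132,145,(-60,-40,-75,-25));f("house",158,170,(-60,10,60,140))
f("tabtop",179,192,(-50,5,15,60));f("nose",147,156,(-31,-19,-70,5))
cv2.imwrite("pics/w5c.png",cv2.resize(s["pixels"][160:285,220:380,::-1],(0,0),fx=4.8,fy=4.8,interpolation=cv2.INTER_CUBIC))
E
```

```text
fin 381 [[-78.2, -59.9], [-73.2, -50.3], [-66.3, -41.5]] [170.4 174.1 175.3] [ 503.2 -124.8  173.8]
lever 338 [[-53.9, -60.6], [-46.8, -50.3], [-40.4, -26.2]] [137.1 138.4 139.8] [ 529.  -129.   138.5]
house 3273 [[-47.2, 69.3], [-27.6, 96.9], [-5.2, 126.0]] [161.5 164.5 165.6] [580.9   8.9 164.3]
tabtop 365 [[-34.3, 25.6], [-27.1, 30.4], [-17.3, 36.9]] [180.4 186.1 187.3] [566.5 -55.9 185.3]
nose 562 [[-30.7, -38.2], [-25.2, -17.5], [-19.3, 3.8]] [150.5 151.5 152.6] [ 557.3 -103.2  151.5]
```

View pics/w5c.png

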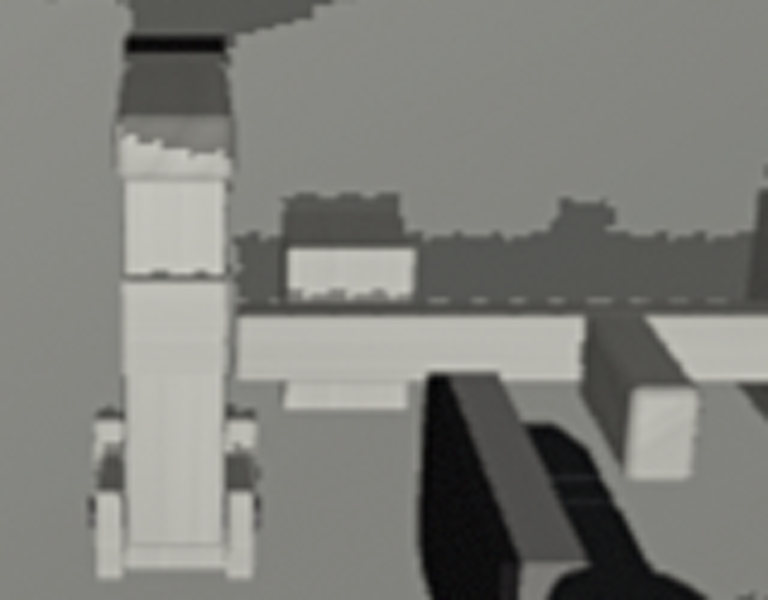

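The crop confirms the nose end at (237,345) is clear of the lever edge at (225,340), about y = -38.5 against -40. The fin is at (504,-124.6), nearly under the TCP. I descend and pinch.

Call:
{"name": "send_rows", "arguments": {"dp": [[-1,0.8,-40],[-1,0.8,-80],[-1,0.8,-115],[-1,0.8,-132],[-1,0.8,-132]], "rot": [[0,0,0],[0,0,0],[0,0,0],[0,0,0],[0,0,0]], "jaw": 45}}

```text
time: 13.35
tool_pos: [503.0, -124.6, 154.7]
tcp_rot: [-179.9, -0.0, 76.9]
ft_force: [0.3, -0.5, 1.0]
finger_gap: 45.0
```

Call:
{"name": "send_rows", "arguments": {"dp": [[0,0,0],[0,0,0],[0,0,0],[0,0,0],[0,0,0]], "rot": [[0,0,0],[0,0,0],[0,0,0],[0,0,0],[0,0,0]], "jaw": 10, "force": 30}}

```text
time: 13.98
tool_pos: [504.7, -125.3, 157.3]
tcp_rot: [179.8, 0.0, 77.0]
ft_force: [-1.0, 0.1, 6.9]
finger_gap: 19.4
```

```bash
python3 -c "
import numpy as np
for t in [.06,.1,.2,.3,.4,.5,.6,.7,.8,.9,1.,1.1,1.2,1.3,1.4,1.45,1.5,1.55]:
  x=-92*np.cos(t)+26*np.sin(t)+92; z=92*np.sin(t)+26*np.cos(t)-26
  print(t,np.round([.9744*x,-.225*x,z],1))"
```

```text
0.06 [ 1.7 -0.4  5.5]
0.1 [ 3.  -0.7  9.1]
0.2 [ 6.8 -1.6 17.8]
0.3 [11.5 -2.7 26. ]
0.4 [16.9 -3.9 33.8]
0.5 [23.1 -5.3 40.9]
0.6 [30.  -6.9 47.4]
0.7 [37.4 -8.6 53.2]
0.8 [ 45.4 -10.5  58.1]
0.9 [ 53.8 -12.4  62.2]
1.0 [ 62.5 -14.4  65.5]
1.1 [ 71.6 -16.5  67.8]
1.2 [ 80.8 -18.7  69.2]
1.3 [ 90.1 -20.8  69.6]
1.4 [ 99.4 -22.9  69.1]
1.45 [104.  -24.   68.5]
1.5 [108.6 -25.1  67.6]
1.55 [113.1 -26.1  66.5]
```

Call:
{"name": "send_rows", "arguments": {"dp": [[0.4,-0.1,1.5],[0.8,-0.2,3],[1.2,-0.3,4.5],[1.7,-0.4,5.5]], "rot": [[0,0,0],[0,0,0],[0,0,0],[0,0,0]]}}

```text
time: 14.48
tool_pos: [505.2, -125.4, 159.9]
tcp_rot: [-180.0, 0.0, 77.0]
ft_force: [6.3, -2.3, -9.5]
finger_gap: 19.5
```

Call:
{"name": "send_rows", "arguments": {"dp": [[0.3,-0.1,0.7],[0.6,-0.2,1.4],[0.6,-0.2,1.4]], "rot": [[0,0,0],[0,0,0],[0,0,0]]}}

```text
time: 14.85
tool_pos: [505.5, -125.5, 161.1]
tcp_rot: [-179.9, -0.0, 77.0]
ft_force: [4.8, -2.7, -7.5]
finger_gap: 19.7
```

```bash
python3 snap.py w6; python3 - <<'E'
from h import *
s=np.load("w6.npz")
cv2.imwrite("pics/w6c.png",cv2.resize(s["pixels"][100:300,140:400,::-1],(0,0),fx=3,fy=3,interpolation=cv2.INTER_CUBIC))
from bench import r; print(r.sense()["wrist_torque"])
E
```

```text
14.85 [ 505.53889278 -125.49839163  161.10580925] [-1.79944266e+02 -1.96587366e-03  7.69946062e+01] [ 4.77248044 -2.68022927 -7.45014248] 19.706825652565886
[-0.24935582 -0.50860897 -0.01869176]
```

View pics/w6c.png

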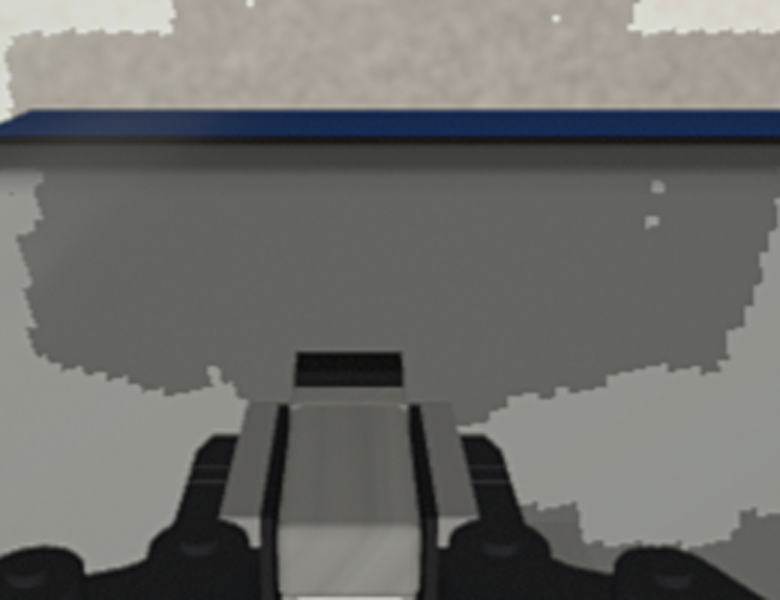

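The fin at (345,490) is held between the pads and lifts past the blocked range with the force falling, so the lever is free. I follow the arc.

Call:
{"name": "send_rows", "arguments": {"dp": [[1.5,-0.3,4.4],[3.5,-0.8,8.8],[5.6,-1.3,13],[8,-1.8,17.1],[10.5,-2.4,21]], "rot": [[0,0,0],[0,0,0],[0,0,0],[0,0,0],[0,0,0]]}}

```text
time: 15.52
tool_pos: [515.8, -127.8, 183.1]
tcp_rot: [-179.9, 0.0, 77.0]
ft_force: [-2.5, -0.5, -5.5]
finger_gap: 19.7
```

Call:
{"name": "send_rows", "arguments": {"dp": [[4.1,-0.9,5.9],[10.3,-2.3,13],[17.2,-3.9,19.5],[24.6,-5.6,25.3],[32.6,-7.5,30.2]], "rot": [[0,0,0],[0,0,0],[0,0,0],[0,0,0],[0,0,0]]}}

```text
time: 16.15
tool_pos: [549.5, -135.6, 214.2]
tcp_rot: [180.0, 0.0, 77.0]
ft_force: [-4.1, -0.9, -4.8]
finger_gap: 19.2
```

Call:
{"name": "send_rows", "arguments": {"dp": [[8.4,-1.9,4.1],[17.1,-3.9,7.4],[26.2,-6,9.7],[35.4,-8.2,11.1],[35.4,-8.2,11.1]], "rot": [[0,0,0],[0,0,0],[0,0,0],[0,0,0],[0,0,0]]}}

```text
time: 16.77
tool_pos: [585.9, -144.0, 225.9]
tcp_rot: [179.8, 0.0, 77.0]
ft_force: [-0.7, -1.0, 0.1]
finger_gap: 19.3
```

Call:
{"name": "send_rows", "arguments": {"dp": [[9.3,-2.1,0.4],[18.6,-4.2,-0.1],[23.2,-5.3,-0.7],[27.8,-6.4,-1.6],[27.8,-6.4,-1.6]], "rot": [[0,0,0],[0,0,0],[0,0,0],[0,0,0],[0,0,0]]}}

```text
time: 17.4
tool_pos: [613.4, -150.3, 224.5]
tcp_rot: [179.8, 0.0, 77.0]
ft_force: [-0.1, -1.4, 4.1]
finger_gap: 19.3
```

```bash
python3 snap.py w7;python3 - <<'E'
from bench import vision
from h import *
s=vision.snapshot("scene");np.savez("s2.npz",**s)
cv2.imwrite("pics/s2.png",cv2.resize(s["pixels"][90:245,130:330,::-1],(0,0),fx=3.8,fy=3.8,interpolation=cv2.INTER_CUBIC))
E
```

```text
17.4 [ 613.40162979 -150.33535694  224.4967407 ] [1.79788563e+02 9.66307750e-03 7.70059684e+01] [-0.11595819 -1.35770316  4.10615085] 19.262215430349233
```

View pics/s2.png

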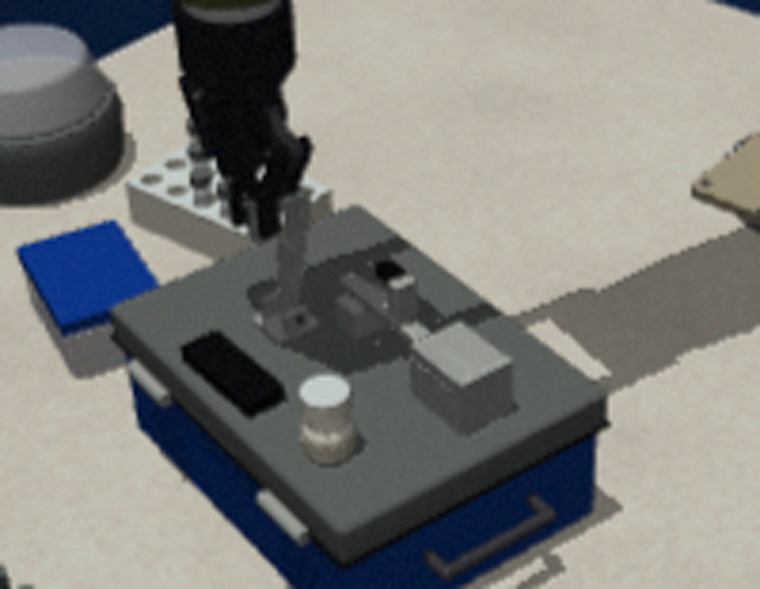

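View pics/w7.png

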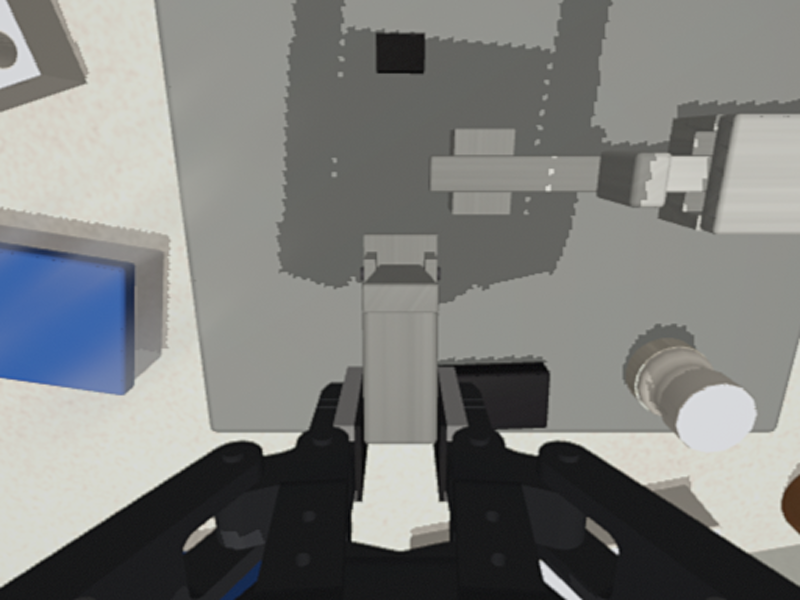

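The lever stands nearly upright. In the wrist view the fin lies at (400,360) along the carrier's x and the nose end is clear at (432,172). I ease it toward its end of range, watching the force.

Call:
{"name": "send_rows", "arguments": {"dp": [[1.5,-0.4,-0.4],[3,-0.7,-0.8],[3,-0.7,-0.8]], "rot": [[0,0,0],[0,0,0],[0,0,0]]}}

```text
time: 17.88
tool_pos: [615.9, -150.9, 223.9]
tcp_rot: [179.8, 0.0, 77.0]
ft_force: [-2.8, -1.9, 7.6]
finger_gap: 19.5
```

```bash
python3 snap.py w8;python3 - <<'E'
from h import *
th=np.radians(-13.0);c=np.array([585.7,-91.8]);Rm=np.array([[np.cos(th),-np.sin(th)],[np.sin(th),np.cos(th)]])
s=np.load("w8.npz");P=cloud(s);L=(P[...,:2]-c)@Rm;z=P[...,2]
# top face of lever end (slope gives angle): dz/dx
m=(abs(L[...,1]+50)<7)&(z>205)&(z<260)&(L[...,0]<75)&(L[...,0]>5)
x=L[m][:,0];zz=z[m]
for a in np.arange(10,75,4):
    k=(x>=a)&(x<a+4)
    if k.any():print(a,k.sum(),np.percentile(zz[k],[5,50,95]).round(1))
E
```

```text
17.875 [ 615.93469261 -150.91097986  223.85826519] [1.79825431e+02 1.27970835e-02 7.70072287e+01] [-2.81177697 -1.90797032  7.59438766] 19.549867432428197
10 343 [231.4 232.5 233.6]
14 347 [232.  233.1 234.1]
18 335 [232.7 233.8 234.8]
22 323 [233.4 234.4 235.5]
26 334 [234.1 235.1 236.2]
30 315 [234.7 235.8 236.9]
34 303 [235.5 236.5 237.4]
38 287 [236.2 237.1 238. ]
42 48 [236.5 236.8 237.5]
```

The fin slope shows the lever at only about 1.41 rad, so the fin crept between the pads. I'll let go, come round in front with closed fingers and nudge the lever to upright.

Call:
{"name": "send_rows", "arguments": {"dp": [[0,0,0],[0,0,0],[0,0,0],[0,0,20],[0,0,50]], "rot": [[0,0,0],[0,0,0],[0,0,0],[0,0,0],[0,0,0]], "jaw": 50}}

```text
time: 18.55
tool_pos: [614.7, -150.5, 272.7]
tcp_rot: [-179.9, -0.0, 77.0]
ft_force: [-0.6, 0.8, 0.5]
finger_gap: 49.9
```

Call:
{"name": "send_rows", "arguments": {"dp": [[-20,5,10],[-45,10,10],[-64,15,10],[-64,15,10],[-64,15,10]], "rot": [[0,0,0],[0,0,0],[0,0,0],[0,0,0],[0,0,0]], "jaw": 0}}

```text
time: 19.18
tool_pos: [551.8, -135.9, 283.1]
tcp_rot: [179.9, 0.0, 77.0]
ft_force: [0.4, -0.2, -0.0]
finger_gap: -0.1
```

```bash
python3 snap.py w9;python3 - <<'E'
from h import *
th=np.radians(-13.0);c=np.array([585.7,-91.8]);Rm=np.array([[np.cos(th),-np.sin(th)],[np.sin(th),np.cos(th)]])
s=np.load("w9.npz");P=cloud(s);L=(P[...,:2]-c)@Rm;z=P[...,2]
m=(abs(L[...,1]+50)<9)&(z>150)&(z<245)&(L[...,0]<75)&(L[...,0]>-15)
x=L[m][:,0];zz=z[m]
for a in np.arange(-14,75,4):
    k=(x>=a)&(x<a+4)
    if k.any():print(a,k.sum(),np.percentile(zz[k],[5,50,95]).round(1))
E
```

```text
19.175 [ 551.81997994 -135.87580554  283.14498729] [1.79903423e+02 8.41103020e-03 7.70046106e+01] [ 0.40668771 -0.24265231 -0.00399665] -0.13448330016837803
6 103 [170.  176.1 182. ]
10 115 [152.  159.9 169.2]
```

View pics/w9.png

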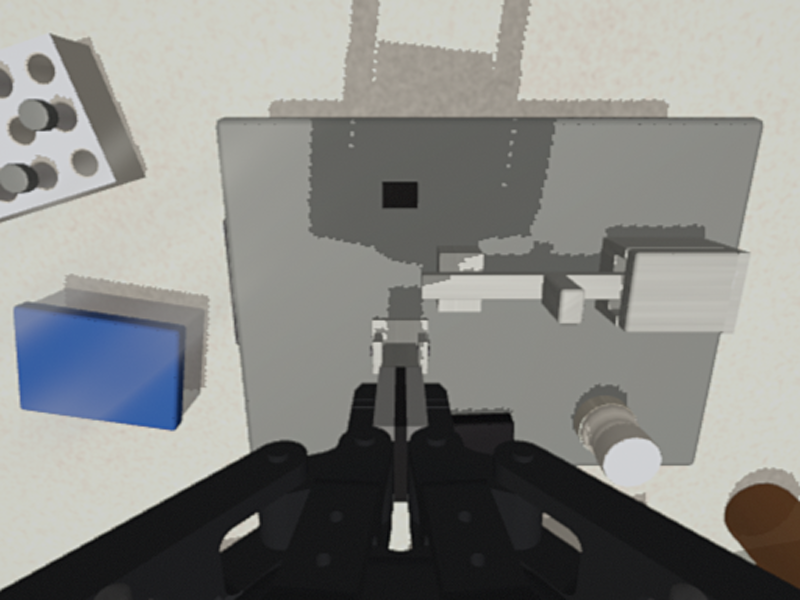

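The closed fingers are now in front of the lever, whose hinge shows at (400,345). I descend and push back.

Call:
{"name": "send_rows", "arguments": {"dp": [[-2,0.5,-20],[-2,0.5,-42],[-2,0.5,-60],[-2,0.5,-66],[-2,0.5,-66]], "rot": [[0,0,0],[0,0,0],[0,0,0],[0,0,0],[0,0,0]]}}

```text
time: 19.85
tool_pos: [548.9, -135.1, 215.5]
tcp_rot: [-179.9, -0.0, 77.0]
ft_force: [-0.2, 0.1, -0.8]
finger_gap: -0.0
```

Call:
{"name": "send_rows", "arguments": {"dp": [[4,-0.9,0],[8,-1.8,0],[12,-2.8,0],[16,-3.7,0],[16,-3.7,0]], "rot": [[0,0,0],[0,0,0],[0,0,0],[0,0,0],[0,0,0]]}}

```text
time: 20.48
tool_pos: [565.4, -138.9, 216.1]
tcp_rot: [-180.0, -0.0, 77.0]
ft_force: [-0.2, -0.1, 0.5]
finger_gap: 0.3
```

Call:
{"name": "send_rows", "arguments": {"dp": [[1.5,-0.35,0],[3,-0.7,0],[4.5,-1,0],[6,-1.4,0]], "rot": [[0,0,0],[0,0,0],[0,0,0],[0,0,0]]}}

```text
time: 20.98
tool_pos: [571.2, -140.3, 216.2]
tcp_rot: [180.0, -0.0, 77.0]
ft_force: [-1.3, 0.3, 2.3]
finger_gap: -0.2
```

Call:
{"name": "send_rows", "arguments": {"dp": [[1,-0.25,0],[2,-0.5,0],[3,-0.7,0]], "rot": [[0,0,0],[0,0,0],[0,0,0]]}}

```text
time: 21.35
tool_pos: [574.1, -141.0, 216.1]
tcp_rot: [-180.0, 0.0, 77.0]
ft_force: [-1.4, -0.2, 1.9]
finger_gap: 0.1
```

Call:
{"name": "send_rows", "arguments": {"dp": [[1,-0.25,0],[2,-0.5,0]], "rot": [[0,0,0],[0,0,0]]}}

```text
time: 21.6
tool_pos: [576.2, -141.5, 216.1]
tcp_rot: [180.0, 0.0, 77.0]
ft_force: [-1.5, 0.1, 3.1]
finger_gap: 0.2
```

Call:
{"name": "send_rows", "arguments": {"dp": [[0.6,-0.1,0],[1.2,-0.3,0]], "rot": [[0,0,0],[0,0,0]]}}

```text
time: 21.85
tool_pos: [577.4, -141.8, 216.1]
tcp_rot: [180.0, -0.0, 77.0]
ft_force: [-1.7, 1.0, 1.6]
finger_gap: 0.3
```

Call:
{"name": "send_rows", "arguments": {"dp": [[0.5,-0.1,0],[1,-0.2,0]], "rot": [[0,0,0],[0,0,0]]}}

```text
time: 22.1
tool_pos: [578.3, -142.0, 216.0]
tcp_rot: [-180.0, 0.0, 77.0]
ft_force: [-3.7, 0.9, 3.1]
finger_gap: 0.3
```

Call:
{"name": "send_rows", "arguments": {"dp": [[0.5,-0.1,0],[1,-0.2,0]], "rot": [[0,0,0],[0,0,0]]}}

```text
time: 22.35
tool_pos: [578.4, -142.0, 216.1]
tcp_rot: [-179.9, 0.0, 77.0]
ft_force: [-9.9, 2.5, 5.4]
finger_gap: -0.0
```

The end of range is felt: 10 N with no further motion. I back off, rise and look.

Call:
{"name": "send_rows", "arguments": {"dp": [[-8,1.8,0],[-20,4.6,0],[-35,8,15],[-60,14,50],[-80,18,90]], "rot": [[0,0,0],[0,0,0],[0,0,0],[0,0,0],[0,0,0]]}}

```text
time: 22.98
tool_pos: [497.6, -123.7, 306.1]
tcp_rot: [-179.9, -0.0, 77.0]
ft_force: [1.5, -1.1, 0.5]
finger_gap: -0.2
```

Call:
{"name": "send_rows", "arguments": {"dp": [[-30,10,20],[-60,20,40],[-80,30,50],[-80,30,50],[-80,30,50]], "rot": [[0,0,0],[0,0,0],[0,0,0],[0,0,0],[0,0,0]]}}

```text
time: 23.6
tool_pos: [419.4, -94.3, 355.6]
tcp_rot: [180.0, 0.0, 77.0]
ft_force: [0.2, -0.6, 0.2]
finger_gap: -0.0
```

```bash
python3 snap.py w10;python3 - <<'E'
from bench import vision
from h import *
th=np.radians(-13.0);c=np.array([585.7,-91.8]);Rm=np.array([[np.cos(th),-np.sin(th)],[np.sin(th),np.cos(th)]])
for n in("scene","top"):
    s=vision.snapshot(n)
    P=cloud(s);L=(P[...,:2]-c)@Rm;z=P[...,2]
    m=(abs(L[...,1]+50)<8)&(z>222)&(z<245)&(L[...,0]<75)&(L[...,0]>-15)
    print(n,m.sum());q=np.c_[L[m],z[m]];print(np.percentile(q,[2,50,98],axis=0).round(1)); print(np.polyfit(q[:,0],q[:,2],1))
    m=(z>180)&(z<192)&(L[...,0]>-50)&(L[...,0]<5)&(L[...,1]>-20)&(L[...,1]<60);print("tab",np.percentile(L[m],[2,50,98],axis=0).round(1).tolist())
    a=s["pixels"][:,:,::-1];a=a[90:245,130:330] if n=="scene" else a[110:250,200:400]
    cv2.imwrite(f"pics/{n}3.png",cv2.resize(a,(0,0),fx=3.8,fy=3.8,interpolation=cv2.INTER_CUBIC))
E
```

```text
23.6 [419.37476064 -94.31292265 355.57511758] [1.79983415e+02 5.69656559e-03 7.70003779e+01] [ 0.2328269  -0.60071374  0.15410873] -0.007722973274944852
scene 80
[[ 16.4 -56.9 224.3]
 [ 41.2 -47.5 232.4]
 [ 60.5 -42.1 235.3]]
[-1.37868164e-02  2.32090273e+02]
tab [[-31.9, 27.4], [-21.5, 33.4], [-13.9, 40.8]]
top 96
[[ 20.1 -57.8 228.9]
 [ 38.9 -50.  232.8]
 [ 57.3 -42.3 237. ]]
[4.82714023e-02 2.31319021e+02]
tab [[-33.1, 26.6], [-25.9, 32.0], [-16.3, 37.6]]
```

View pics/scene3.png

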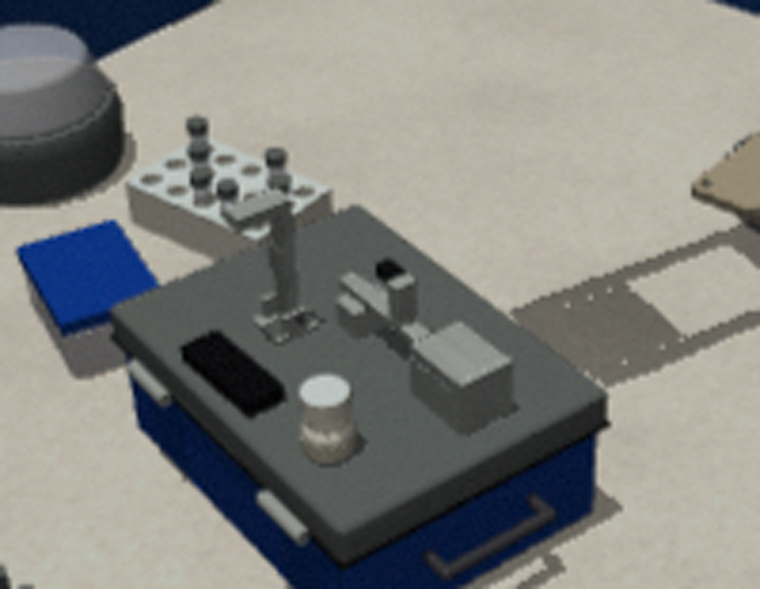

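View pics/top3.png

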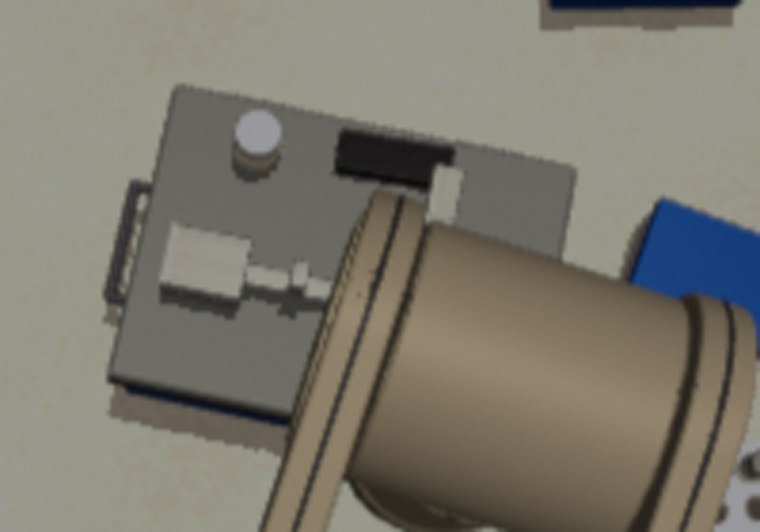

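The lever now stands upright at (285,250) in the scene view, with a fin slope near 0 to 0.05 (about 1.55 rad). The tab stays slid at (402,298), with its centre at y ≈ 32. The jar and slide box are unmoved and the arm touches nothing. I hand in.

```bash
python3 -c "
from bench import job,r
print(job.hand_in());print(r.sense()['time'])"
```

```text
the job is handed in; nothing more can be done
None
the job is handed in; nothing more can be done
```

The tab is slid back to its stop, the lever stands upright, and the job was handed in at about 23.6 s of the 48 s allowed.

- **Tab:** I pushed it about 21 mm along +y with closed fingers. It slid at about 4 to 5 N until the stop was felt. I stopped at 13 N at the wrist, which is about 9 N on the stop, then backed off. The wrist picture showed the nose end at y ≈ -38.5, clear of the lever's edge at -40.
- **Lever:** I pinched the fin, and it lifted past the blocked range with the force falling. Wrist force peaked near 12 N while the arm took up slack.
- **What went wrong:** The fin crept between the pads, so the pinch left the lever at only about 1.41 rad. I let go and nudged it the rest of the way with closed fingers, until it stopped moving at about 10 N.
- **Last checks:** Depth gave a fin slope of -0.01 from the scene camera and 0.05 from the top camera. That puts the lever at about 1.52 to 1.58 rad, with coarse depth, consistent with its 1.55 end. The tab stayed at y ≈ 32 to 33, and the jar and slide box looked unmoved. The other things on the bench were checked only by eye. The arm was well clear of everything, with wrist force near zero.

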